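# Put the polishing wax away and screw the jar shut

## Robot

A 6-joint arm with a two-finger parallel gripper is mounted at the origin on the work surface. World frame = base frame: x ahead of the robot, y to its left, z up, the work surface at z = 0. Lengths are in m, angles in rad, forces in N, time in s.
With the tool pointing down it reaches from about 0.275 to 0.725 m from the base axis. Payload 5.6 kg.
Tool frame: the origin (TCP) lies midway between the tips of the shut fingers; the grasp point (between the pads) lies 19 mm behind it (ctrl.tcp_to_grasp is the distance from the TCP to the grasp point, in m); y points along the fingers, z is the direction in which the jaws open and shut, and the axes are right-handed (so a half turn about y gives the same grasp; the last joint's range is limited). The gripper opens to 85 mm and grips with 20 to 120 N. Pads are 22 mm wide; open, the fingers measure 114 mm over their backs; the gripper's body (76 mm by 85 mm) begins 54 mm behind the grasp point. The pads swing forward as they close: fully open they stand 13 mm farther back than shut.
Start: joints at [-1.055, 0.255, 0.108, 0, -1.424, -0.285], TCP at [0.126, -0.535, 0.203] pointing down, gripper open.
Joint ranges: [-2.95, 2.95], [-1.21, 1.97], [-1.09, 1.5], [-2.87, 1.71], [-2.94, -0.07], [-3.05, 3.05]. Speed limits (rad/s): [2.57, 2.57, 3.14, 3.14, 3.14, 3.14].

## Interface

Orientations are given as [roll, pitch, yaw] about the fixed x, y, z axes, in that order (R = Rz(yaw) Ry(pitch) Rx(roll)).
In Python, from plant import status, eyes, close_job, ctrl gives the robot as it stands.
- The arm moves only by the tool servo_tool, never from a script. Its argument "plan" is a list of rows, each a list of 3 entries, a list of its own where there are three numbers: the closure in counts, from 0 (fully open) to 255 (shut), then the shift along the world's x, y, z in m, then the turn about the world's z in rad. A call has 1 to 20 rows; each row is the pose to reach, as a shift and turn from the pose commanded when the call began; what a row does not reach only later rows make up. A row lasts 1/8 s, in which the tool goes at most 62.5 mm and 10.7 degrees, less where a joint would pass 70% of its speed; a pose out of reach is approached as far as the arm can. A call with a gripper value outside its range is refused whole. The fingers move at their own pace and stop on an object; the grip force is fixed at half the most. Time passes only in rows, so rows that repeat a pose let the fingers close. It gives the time, the measured TCP pose, the force and the opening at its end, in the units of the state.
- status.state(): the state, without advancing time (a new reading comes with each control period).
- eyes.camera(name): name is "side" or "top"; returns a dict with "pixels" (420x560x3 uint8, red, green, blue), "intrinsics" (3x3 intrinsics, pixels), "k1" (the pictures are not rectified: a ray, as slopes to the right and down, at radius r is drawn at 1 + k1 r^2 times it, then the intrinsics apply), "R" (3x3) and "t" (3): a world point X has camera coordinates R X + t. Camera axes: x right, y down, z forward; pixel columns grow to the right and rows downward; lengths in m; the calibration is good to about 2 mm. A picture is of the moment at which its call begins. There is no depth.
- close_job(): hands the job in, once; it reports no verdict.
The state is a dict: "clock": time; "joints": joint angles; "dq": joint speeds; "effort": joint torques, N m; "ee_pos": TCP position; "ee_rot": TCP orientation; "contact_force": force on the tool from outside, world axes, zero at the start; "torque": the same for the moment, N m; "gripper_width": opening from 0.0 (shut) to 1.0 (fully open).
Only numpy, scipy, OpenCV 4.12 (cv2) and the standard library are available. Lean on these libraries where they do the work, as an engineer would, in place of code of your own. Each camera call takes 0.05 s, during which the arm holds its last target. There are 200 camera calls.

## Task

Put the small round cake of polishing wax into the open jar, then close the jar with its own lid, the larger of the two metal lids. Set the lid level on the neck, turn it back (anticlockwise) if need be until it drops into the start of the thread, tighten it clockwise until it stops, and let go. Leave the other things on the bench where they are.

Things in the scene. Friction and masses are not known exactly. Their poses are not given: they have to be found in the camera images.
- jar_rim (a point): Centre of the mouth, at rim level, of an open white stoneware jar, 110 mm above the bench; z up. Body 76 mm across, neck 50 mm, mouth 43 mm inside, inner floor 92 mm below the rim. It cannot turn: it is fixed in a round wooden cup (104 mm across, 40 mm high) screwed to the bench. The neck carries four equal thread ribs 90 degrees apart, 60 mm across over the ribs.
- jar_gap (a point): Where the middle of a lug lies when it has just dropped through one of the four gaps between the ribs, 28 mm from the jar's axis. This gap is 69 degrees anticlockwise (from above) of jar_rim's x axis, the others every 90 degrees. Lugs drop anywhere within about 5 degrees of a gap's middle. Lugs on top of a rib reach a gap only by turning anticlockwise, at most about 75 degrees.
- jar_stop (a point): Where the middle of a lug lies when the lid is tight, on jar_rim's x axis, 28 mm from the jar's axis (the other three every 90 degrees). Under each rib a lug is led 4 mm down, evenly over the last 58 degrees of the 69 clockwise from gap to stop. The stops also stand up above the ribs: a lug on top of a rib that is turned clockwise is blocked there.
- lid_mid (a point): Centre, half-way up, of the jar's lid: a ribbed aluminium cap 66 mm across, 22 mm high, mouth down on the bench, 60 g; z up. Inside 62 mm across, about 1 mm radial play on the neck; it turns easily. Height relative to jar_rim: about 0 to +5 mm with lugs on top of the ribs or stops (not caught), -4 mm when dropped through the gaps, -8 mm when tight.
- lid_lug (a point): One of the lid's four lugs (4 mm thick, inside the skirt, 4 mm above its lower edge), on lid_mid's +x axis, 7 mm lower; the others every 90 degrees. A small dark pip on the lid's top, near its edge, shows each lug. The lid is tight when its axes lie along those of jar_rim (any of the four ways).
- puck_mid (a point): Centre, half-way up, of the cake of polishing wax: a hard reddish brown disc 32 mm across and 22 mm high, lying flat on the bench, 30 g. z is up.
- small_lid: Bystander: a smaller aluminium lid, 46 mm across and 14 mm high, which fits another pot; origin at the centre of its underside.
- gouge_a: Bystander: a carving gouge lying on the bench, 230 mm long, 22 mm square wooden handle; origin under it, near the handle's blade end, x towards the blade.
- gouge_b: Bystander: a second carving gouge like the first with a narrower blade.
- spoon: Bystander: a wooden spoon, about 200 mm long, lying on the bench; origin under it, x along it.
- mallet: Bystander: a carver's mallet standing on its head, 68 mm across, 220 mm high with its handle up; origin at the centre of its underside.
- pencil: Bystander: a pencil, 160 mm long, 8 mm thick, lying on the bench; origin under its middle, x along it.
- blank: Bystander: a spoon blank of pale wood, 165 mm long, 22 mm high, lying on the bench; origin under it, y along it.
Things that resemble listed ones, but are neither listed nor needed, are in the scene too. What is shaped like the part that bears lid_mid but green or yellow is not meant. Leave any purple or yellow look-alike of the part that bears puck_mid alone.

How it is judged:
By the outcome, as a careful person would: the job done as asked, in the order asked, and still so for the second after the job is handed in, with the robot touching nothing.
It also fails if it takes over 58 s, if anything falls off the work surface, if the arm or the gripper's body presses on something with over 40 N, if the wrist force passes 120 N, or if a joint passes its speed limit or range.

## Working session

There is one attempt and no reset: what is moved stays moved. The work goes in short steps, Python scripts to look and compute and a tool call to move; the robot and the scene stay as the last step left them, time stands still between calls to the robot, and variables do not carry over. Pictures are saved under pics/ and viewed, about 8 in all and at most 12, crops included, and the job is handed in when it is done.

Besides the shell and the picture viewer there is one more tool, called after "Request:" as name(argument=value, ...), one argument or row to a line, values as JSON. servo_tool: Moves the arm, as the interface text tells. Its arguments: {"type":"object","properties":{"plan":{"type":"array","items":{"type":"array"}}},"required":["plan"]}

```bash
ls; mkdir -p pics; cat > h.py <<'E'
import numpy as np, cv2
from plant import status, eyes, ctrl
def snap(name,fn):
    c=eyes.camera(name); cv2.imwrite(f'pics/{fn}.png',c['pixels'][:,:,::-1]); 
    np.savez(f'pics/{fn}.npz',**{k:c[k] for k in('pixels','intrinsics','k1','R','t')}); return c
def load(fn): return np.load(f'pics/{fn}.npz')
def ray(c,u,v):
    K=c['intrinsics']; k1=float(c['k1'])
    p=cv2.undistortPoints(np.array([[[u,v]]],float),K,np.array([k1,0,0,0.]))[0,0]
    R=c['R'];t=c['t']; return -R.T@t, R.T@np.array([p[0],p[1],1])
def at(c,u,v,z):
    o,d=ray(c,u,v); return o+d*(z-o[2])/d[2]
def proj(c,X):
    return cv2.projectPoints(np.array(X,float).reshape(-1,3),cv2.Rodrigues(c['R'])[0],c['t'],c['intrinsics'],np.array([float(c['k1']),0,0,0]))[0][:,0]
E
python3 - <<'E'
from h import *
for n in('top','side'):
    c=snap(n,n+'0'); print(n,c['intrinsics'].round(1).tolist(),c['k1'],(-c['R'].T@c['t']).round(3),c['R'].round(2).tolist())
a=[cv2.imread(f'pics/{n}0.png') for n in('top','side')]
print(status.state(), ctrl.tcp_to_grasp)
E
```

```text
pics
top [[444.6, 0.0, 274.3], [0.0, 444.6, 211.9], [0.0, 0.0, 1.0]] -0.06491609080252182 [0.415 0.004 1.147] [[-0.02, -1.0, 0.01], [-0.99, 0.02, -0.16], [0.16, -0.01, -0.99]]
side [[389.5, 0.0, 280.5], [0.0, 389.5, 211.2], [0.0, 0.0, 1.0]] -0.06531866842692678 [-0.075  0.717  0.723] [[-0.75, -0.66, -0.02], [-0.36, 0.42, -0.83], [0.56, -0.62, -0.55]]
{'clock': 0.1, 'joints': array([-1.05540132e+00,  2.55686652e-01,  1.07148388e-01, -4.31348308e-04,
       -1.42392014e+00, -2.84596174e-01]), 'dq': array([ 0.00337585, -0.0012222 ,  0.00324755,  0.00031069,  0.00104979,
       -0.00126112]), 'effort': array([-4.75736219e-03, -3.87607920e+01,  2.38471341e+01,  5.37804589e+00,
       -3.87689128e-03, -6.04783423e-06]), 'ee_pos': array([ 0.12575506, -0.53492455,  0.20269122]), 'ee_rot': array([-1.56908131e+00,  5.72270462e-05,  2.30735405e-01]), 'contact_force': array([ 0.36300805,  0.39121414, -0.29685246]), 'torque': array([-0.05486177, -0.0362049 ,  0.024938  ]), 'gripper_width': 1.0022214358582175} 0.0187
```

View pics/top0.png

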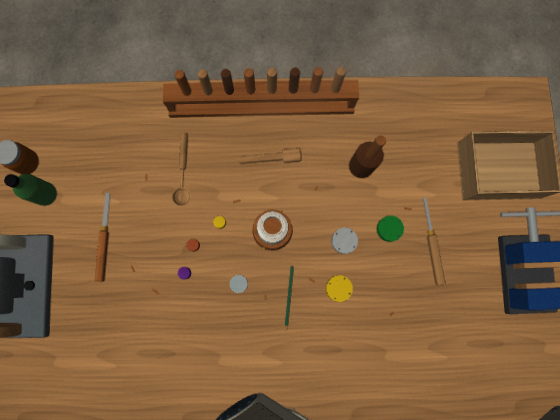

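View pics/side0.png

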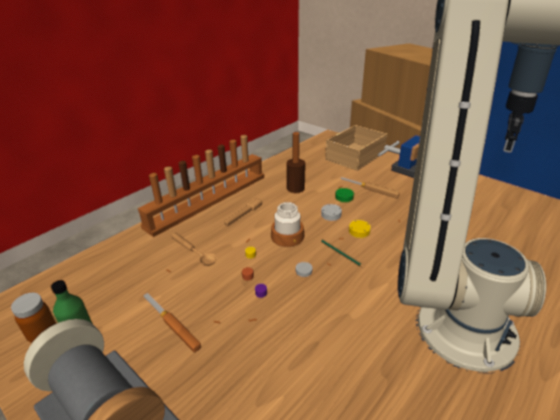

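```bash
python3 - <<'E'
from h import *
i=cv2.imread('pics/top0.png')
f=lambda u0,v0:cv2.resize(i[v0:v0+50,u0:u0+50],None,fx=8,fy=8,interpolation=cv2.INTER_CUBIC)
cv2.imwrite('pics/c1.png',np.hstack([f(248,205),f(320,215)]))
c=load('top0')
h=cv2.cvtColor(i,cv2.COLOR_BGR2HSV)
# puck top by colour
sub=c['pixels'][230:260,178:208].astype(int); m=(sub[:,:,0]>100)&(sub[:,:,1]<75)&(sub[:,:,2]<60)
v,u=np.nonzero(m);print('puck',m.sum(),u.mean()+178,v.mean()+230,u.min()+178,u.max()+178,v.min()+230,v.max()+230)
print(at(c,u.mean()+178,v.mean()+230,.02))
print('jar',at(c,272,229,.11),'lid',at(c,345,240,.022))
for n,p in dict(small=(238,284),mallet=(367,158),yp=(219,222),pp=(184,272),green=(390,228),yel=(340,289),pen1=(291,267),pen2=(288,324)).items(): print(n,at(c,*p,.015).round(3))
E
```

```text
puck 118 192.17796610169492 244.55084745762713 186 199 239 251
[0.51491052 0.20151765 0.02      ]
jar [ 0.53973274 -0.00161055  0.11      ] lid [ 0.51821482 -0.18726344  0.022     ]
small [0.414 0.086 0.015]
mallet [ 0.735 -0.257  0.015]
yp [0.572 0.134 0.015]
pp [0.446 0.223 0.015]
green [ 0.547 -0.307  0.015]
yel [ 0.395 -0.17   0.015]
pen1 [ 0.453 -0.048  0.015]
pen2 [ 0.312 -0.037  0.015]
```

View pics/c1.png

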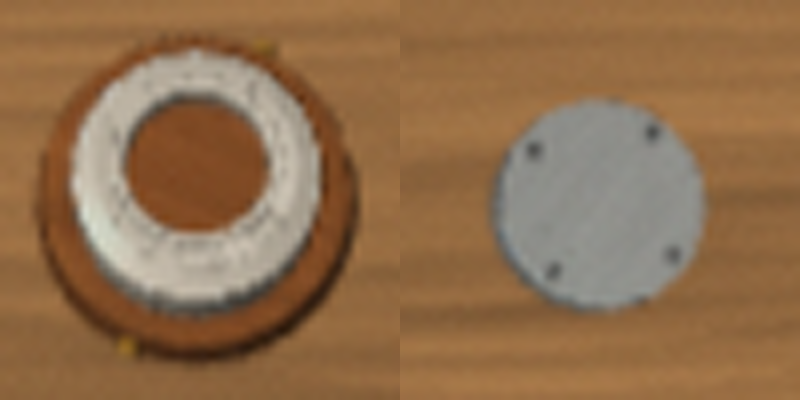

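```bash
python3 - <<'E'
from h import *
T=load('top0');S=load('side0')
J=at(T,272.2,224.9,.11);L=at(T,344.97,239.8,.022);P=at(T,192.2,244.2,.022)
print(J,L,P)
th=np.linspace(0,2*np.pi,60)
def circ(C,r,z): return np.c_[C[0]+r*np.cos(th),C[1]+r*np.sin(th),0*th+z]
s=8
def draw(c,C,items,w=50):
    u,v=proj(c,C)[0].astype(int)-w//2
    im=cv2.resize(c['pixels'][v:v+w,u:u+w,::-1],None,fx=s,fy=s,interpolation=cv2.INTER_CUBIC)
    for r,z,col in items:
        p=(proj(c,circ(C,r,z))-[u,v]+.5)*s
        cv2.polylines(im,[p.astype(np.int32)],True,col,1)
    return im
g,b=(0,255,0),(255,0,0)
rows=[]
for c in(T,S): rows.append(np.hstack([cv2.resize(x,(266,290)) if 0 else x[:300,:] for x in[draw(c,J,[(.0215,.11,g),(.052,.04,b)],50)[20:320,:],draw(c,L,[(.033,.022,g),(.033,0,b)],36)[:288] if 0 else draw(c,L,[(.033,.022,g),(.033,0,b)],38)[2:302,:],]]) )
A=np.vstack(rows); 
B=np.vstack([draw(c,P,[(.016,.022,g),(.016,0,b)],20)[:160,:] for c in(T,S)])
A=A[:, :]; A[0:160,-160:]=B[:160] if 0 else A[0:160,-160:]
o=np.zeros((600,A.shape[1]+160,3),np.uint8);o[:,:A.shape[1]]=A;o[:320,A.shape[1]:]=B
o=cv2.resize(o,(800,int(600*800/o.shape[1])));cv2.imwrite('pics/c2.png',o)
E
```

```text
[ 0.54942732 -0.00228371  0.11      ] [ 0.51872687 -0.18720999  0.022     ] [0.51562357 0.20111601 0.022     ]
```

View pics/c2.png

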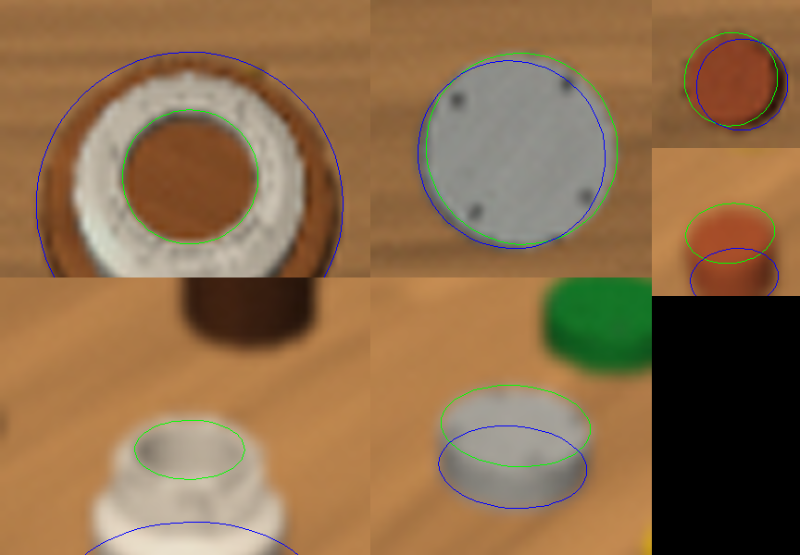

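Request:
servo_tool(
  plan=[
    [0,[0.389,0.735,0.0],0],
    [0,[0.389,0.735,0.0],0],
    [0,[0.389,0.735,0.0],0],
    [0,[0.389,0.735,0.0],0],
    [0,[0.389,0.735,0.0],0],
    [0,[0.389,0.735,0.0],0],
    [0,[0.389,0.735,0.0],0],
    [0,[0.389,0.735,0.0],0],
    [0,[0.389,0.735,0.0],0],
    [0,[0.389,0.735,0.0],0],
    [0,[0.389,0.735,0.0],0],
    [0,[0.389,0.735,0.0],0],
    [0,[0.389,0.735,0.0],0],
    [0,[0.389,0.735,0.0],0],
    [0,[0.389,0.735,0.0],0],
    [0,[0.389,0.735,-0.06],0],
    [0,[0.389,0.735,-0.12],0],
    [0,[0.389,0.735,-0.12],0],
  ],
)

```text
clock: 2.35
ee_pos: [0.5111, 0.1963, 0.0799]
ee_rot: [-1.574, 0.01, 0.229]
contact_force: [0.4, 0.6, 1.6]
gripper_width: 0.998
```

Request:
servo_tool(
  plan=[
    [0,[0,0,-0.02],0],
    [0,[0,0,-0.04],0],
    [0,[0,0,-0.04],0],
    [0,[0,0,-0.04],0],
  ],
)

```text
clock: 2.85
ee_pos: [0.5164, 0.2, 0.0463]
ee_rot: [-1.57, -0.004, 0.231]
contact_force: [0.7, -0.1, -0.1]
gripper_width: 0.997
```

```bash
python3 - <<'E'
from h import *
c=snap('side','s1')
s=status.state();print(s['ee_pos'],s['ee_rot'],s['joints'])
P=[.5150,.2005,.022]
u,v=proj(c,P)[0].astype(int)-[40,45]
cv2.imwrite('pics/c3.png',cv2.resize(c['pixels'][v:v+75,u:u+80,::-1],None,fx=6,fy=6,interpolation=cv2.INTER_CUBIC))
E
```

```text
[0.51627408 0.20008998 0.04599703] [-1.56989716 -0.00381012  0.23092995] [ 6.52885773e-01  3.58598019e-01 -1.63844853e-01  8.55936559e-04
 -1.04450943e+00 -1.99317897e+00]
```

View pics/c3.png

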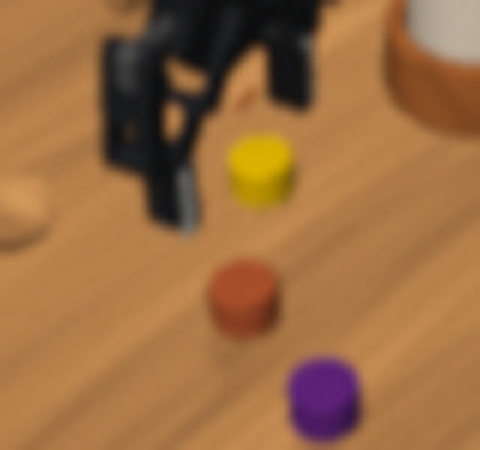

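```bash
python3 - <<'E'
from h import *
c=load('s1')
P=[.5150,.2005,.022]
o=proj(c,P)[0].astype(int)-[40,45]
e=np.array([.5163,.2001,.046]);j=np.array([-np.sin(.231),np.cos(.231),0])
for n,X in dict(puck=P,tcp=e,tipL=e+j*.0425+[0,0,.013],tipR=e-j*.0425+[0,0,.013],tipLo=e+j*.057+[0,0,.013],tipRo=e-j*.057+[0,0,.013]).items(): print(n,((proj(c,X)[0]-o+.5)*6).round())
E
```

```text
puck [246. 279.]
tcp [241. 236.]
tipL [185. 272.]
tipR [290. 159.]
tipLo [166. 293.]
tipRo [306. 141.]
```

```bash
python3 - <<'E'
from h import *
c=snap('top','t1'); s=snap('side','s2')
e=np.array([.5163,.2001,.046]);j=np.array([-np.sin(.231),np.cos(.231),0])
ims=[]
for c,w in((c,60),(s,60)):
    o=proj(c,e)[0].astype(int)-[w//2,w//2+4]
    im=cv2.resize(c['pixels'][o[1]:o[1]+w,o[0]:o[0]+w,::-1],None,fx=6.6,fy=6.6,interpolation=cv2.INTER_CUBIC)
    im=np.clip(im*1.8,0,255).astype(np.uint8)
    for X in(e,e+j*.0425+[0,0,.013],e-j*.0425+[0,0,.013],e+j*.057+[0,0,.013],e-j*.057+[0,0,.013]):
        cv2.circle(im,tuple(((proj(c,X)[0]-o+.5)*6.6).astype(int).tolist()),3,(0,255,0),1)
    ims.append(im)
cv2.imwrite('pics/c4.png',np.hstack(ims))
E
```

```text
(no output)
```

View pics/c4.png

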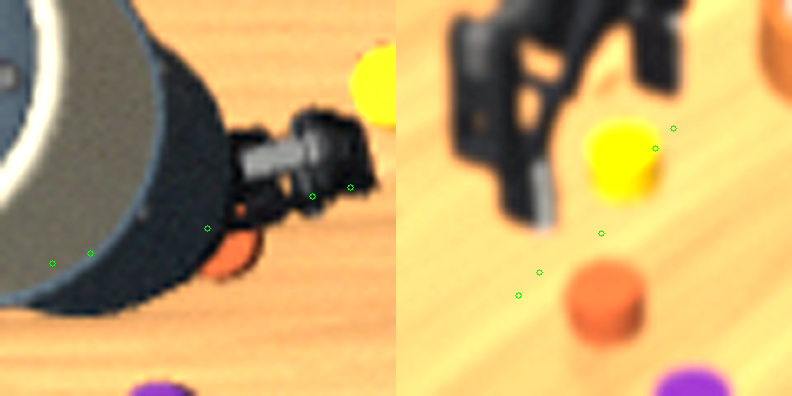

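Request:
servo_tool(
  plan=[
    [255,[0,0,0],0],
    [255,[0,0,0],0],
    [255,[0,0,0],0],
    [255,[0,0,0],0],
    [255,[0,0,0],0],
    [255,[0,0,0],0],
  ],
)

```text
clock: 3.75
ee_pos: [0.5148, 0.1996, 0.0435]
ee_rot: [-1.571, 0.0, 0.231]
contact_force: [-0.7, -0.8, 0.2]
gripper_width: -0.001
```

```bash
python3 - <<'E'
from h import *
c=snap('top','t2'); s=snap('side','s3')
st=status.state();e=st['ee_pos'];print(e,st['gripper_width'],st['clock'])
ims=[]
for c,w in((c,60),(s,60)):
    o=proj(c,e)[0].astype(int)-[w//2,w//2+4]
    im=cv2.resize(c['pixels'][o[1]:o[1]+w,o[0]:o[0]+w,::-1],None,fx=6.6,fy=6.6,interpolation=cv2.INTER_CUBIC)
    im=np.clip(im*1.8,0,255).astype(np.uint8)
    for k in range(4):
        cv2.circle(im,tuple(((proj(c,e+[0,0,.02*k])[0]-o+.5)*6.6).astype(int).tolist()),3,(0,255,0),1)
    ims.append(im)
cv2.imwrite('pics/c5.png',np.hstack(ims))
E
```

```text
[0.51482608 0.19959275 0.0434766 ] 0.00015706218539575996 3.85
```

View pics/c5.png

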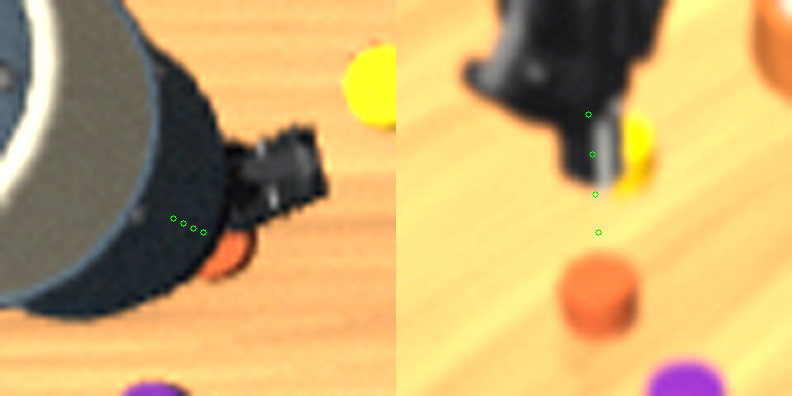

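```bash
python3 - <<'E'
from h import *
for n in('top0','side0'):
    c=load(n); print(n,proj(c,[[0,0,0],[.12576,-.53492,.2027],[.12576,-.53492,.25]]).round(1).tolist())
s=load('s3');t=load('t2');s0=load('side0')
print(proj(s,[[0,0,0]]), proj(t,[.5148,.1996,.0435]))
# triangulate shut tip: side px & height unknown -> top line
o=proj(s,[.51483,.19959,.04348])[0].astype(int)-[30,34]
px=np.array([592,178])/6.6-.5-.5+o+[-60*0,0]; px=np.array([(592-396)/6.6-.5,178/6.6-.5])+o
print(px)
for z in(.02,.0435,.07,.09): print(z,at(s,*px,z))
im=s0['pixels'][80:170,480:560,::-1]; a=cv2.resize(im,None,fx=5,fy=5,interpolation=cv2.INTER_CUBIC)
for X in([.12576,-.53492,.2027],[.12576,-.53492,.2227],[.12576,-.53492,.2427]):
    p=(proj(s0,X)[0]-[480,80]+.5)*5; cv2.circle(a,tuple(p.astype(int).tolist()),3,(0,255,0),1)
b=cv2.resize(t['pixels'][180:270,160:235,::-1],None,fx=5,fy=5,interpolation=cv2.INTER_CUBIC)
e=np.array([.51483,.19959,.04348]);
for d in([0,0,0],[.028,-.03,0],[0,0,.12]):
    p=(proj(t,e+d)[0]-[160,180]+.5)*5; cv2.circle(b,tuple(p.astype(int).tolist()),3,(0,255,0),1)
cv2.imwrite('pics/c6.png',np.clip(np.hstack([a,b])*1.8,0,255).astype(np.uint8))
E
```

```text
top0 [[275.9, 452.9], [531.6, 414.6], [544.9, 421.2]]
side0 [[466.0, 329.3], [503.5, 157.6], [507.9, 143.4]]
[[466.04355164 329.26662679]] [[191.299698  243.7755216]]
[246.1969697  255.46969697]
0.02 [0.56239792 0.15909123 0.02      ]
0.0435 [0.54110228 0.17772294 0.0435    ]
0.07 [0.51708806 0.19873317 0.07      ]
0.09 [0.49896411 0.21458995 0.09      ]
```

View pics/c6.png

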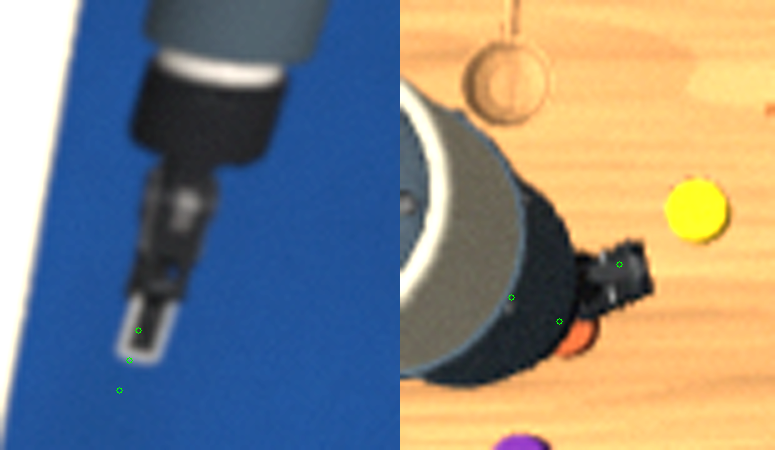

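```bash
python3 - <<'E'
from h import *
s0=load('side0');e=np.array([.12576,-.53492,.2027]);y=.2307
j=np.array([-np.sin(y),np.cos(y),0]);i=np.array([np.cos(y),np.sin(y),0])
for dz in(.013,.03,.04,.05):
  for a in(.0425,.057): print(dz,a,((proj(s0,[e+j*a+i*.011+[0,0,dz],e+j*a-i*.011+[0,0,dz]])-[480,80]+.5)*5).round().tolist())
E
```

```text
0.013 0.0425 [[103.0, 394.0], [143.0, 402.0]]
0.013 0.057 [[102.0, 404.0], [142.0, 412.0]]
0.03 0.0425 [[111.0, 369.0], [151.0, 376.0]]
0.03 0.057 [[110.0, 378.0], [150.0, 386.0]]
0.04 0.0425 [[116.0, 353.0], [156.0, 361.0]]
0.04 0.057 [[115.0, 362.0], [155.0, 370.0]]
0.05 0.0425 [[121.0, 338.0], [161.0, 345.0]]
0.05 0.057 [[120.0, 347.0], [160.0, 354.0]]
```

Request:
servo_tool(
  plan=[
    [0,[0,0,0],0],
    [0,[0,0,0],0],
    [0,[0,0,0],0],
    [0,[0,0,0],0],
    [0,[0,0,-0.02],0],
    [0,[0,0,-0.035],0],
    [0,[0,0,-0.035],0],
    [255,[0,0,-0.035],0],
    [255,[0,0,-0.035],0],
    [255,[0,0,-0.035],0],
    [255,[0,0,-0.035],0],
    [255,[0,0,-0.035],0],
    [255,[0,0,-0.035],0],
  ],
)

```text
clock: 5.48
ee_pos: [0.5148, 0.1996, 0.0085]
ee_rot: [-1.571, -0.0, 0.231]
contact_force: [-1.5, 0.1, -0.2]
gripper_width: -0.002
```

```bash
python3 - <<'E'
from h import *
s=snap('side','s4'); st=status.state();print(st['ee_pos'],st['gripper_width'],st['clock'],st['contact_force'])
E
```

```text
[0.51483106 0.19958922 0.00848673] -0.002366417525674915 5.525 [-0.19776938  0.24259841 -0.33188352]
```

Request:
servo_tool(
  plan=[
    [0,[0,0,0.005],0],
    [0,[0,0,0.005],0],
    [0,[0,0,0.005],0],
    [0,[0,0,0.005],0],
    [0,[0,0,-0.015],0],
    [0,[0,0,-0.0275],0],
    [0,[0,0,-0.0275],0],
    [255,[0,0,-0.0275],0],
    [255,[0,0,-0.0275],0],
    [255,[0,0,-0.0275],0],
    [255,[0,0,-0.0275],0],
    [255,[0,0,-0.0275],0],
  ],
)

```text
clock: 7.02
ee_pos: [0.5154, 0.1999, -0.0182]
ee_rot: [-1.571, -0.002, 0.231]
contact_force: [-0.9, -0.2, 5.2]
gripper_width: 0.339
```

```bash
python3 - <<'E'
from h import *
s=snap('side','s5'); st=status.state();print(st['ee_pos'],st['gripper_width'],st['clock'],st['contact_force'])
c=s; o=proj(c,[.515,.2,.02])[0].astype(int)-[30,36]
im=cv2.resize(c['pixels'][o[1]:o[1]+55,o[0]:o[0]+60,::-1],None,fx=8,fy=8,interpolation=cv2.INTER_CUBIC)
for z in(.0,.022):
    cv2.circle(im,tuple(((proj(c,[.515,.2,z])[0]-o+.5)*8).astype(int).tolist()),3,(0,255,0),1)
cv2.imwrite('pics/c7.png',np.clip(im*1.6,0,255).astype(np.uint8))
E
```

```text
[ 0.51542455  0.19989573 -0.01821246] 0.34303429751209574 7.075 [-1.42838482  0.24504331  5.52899728]
```

View pics/c7.png

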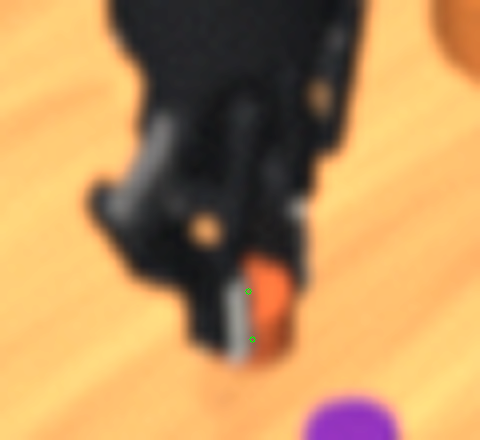

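```bash
python3 - <<'E'
from h import *
c=load('s5'); o=proj(c,[.515,.2,.02])[0].astype(int)-[30,36]
y=.231;j=np.array([-np.sin(y),np.cos(y),0]);i=np.array([np.cos(y),np.sin(y),0]);e=np.array([.5154,.1999,0])
for z in(0,.004,.008,.012): print(z,((proj(c,[e+j*.016-i*.011+[0,0,z],e+j*.0305-i*.011+[0,0,z],e+j*.0305+i*.011+[0,0,z]])-o+.5)*8).round().tolist())
E
```

```text
0 [[255.0, 379.0], [231.0, 406.0], [175.0, 385.0]]
0.004 [[254.0, 370.0], [230.0, 398.0], [174.0, 376.0]]
0.008 [[253.0, 361.0], [229.0, 389.0], [173.0, 367.0]]
0.012 [[252.0, 352.0], [229.0, 380.0], [172.0, 358.0]]
```

Request:
servo_tool(
  plan=[
    [255,[0,0,0.03],0],
    [255,[0,0,0.09],0],
    [255,[0,-0.03,0.15],0],
    [255,[0.01,-0.08,0.17],0],
    [255,[0.02,-0.14,0.17],0],
    [255,[0.034,-0.18,0.17],0],
    [255,[0.0345,-0.202,0.17],0],
    [255,[0.0345,-0.202,0.17],0],
    [255,[0.0345,-0.202,0.17],0],
    [255,[0.0345,-0.202,0.14],0],
    [255,[0.0345,-0.202,0.12],0],
    [255,[0.0345,-0.202,0.12],0],
    [255,[0.0345,-0.202,0.12],0],
  ],
)

```text
clock: 8.7
ee_pos: [0.55, -0.0018, 0.102]
ee_rot: [-1.571, -0.001, 0.232]
contact_force: [0.2, -0.1, -0.1]
gripper_width: 0.342
```

```bash
python3 - <<'E'
from h import *
s=snap('side','s6'); st=status.state();print(st['ee_pos'],st['gripper_width'],st['clock'],st['contact_force'])
c=s; o=proj(c,[.549,-.002,.12])[0].astype(int)-[40,40]
im=cv2.resize(c['pixels'][o[1]:o[1]+75,o[0]:o[0]+80,::-1],None,fx=8,fy=8,interpolation=cv2.INTER_CUBIC)
th=np.linspace(0,6.283,40)
p=(proj(c,np.c_[.5494+.0215*np.cos(th),-.0023+.0215*np.sin(th),0*th+.11])-o+.5)*8
cv2.polylines(im,[p.astype(np.int32)],True,(0,255,0),1)
cv2.imwrite('pics/c8.png',np.clip(im*1.4,0,255).astype(np.uint8))
E
```

```text
[ 0.55013428 -0.00189126  0.10218971] 0.34274569672299027 8.75 [0.09043308 0.26386055 0.07853216]
```

View pics/c8.png

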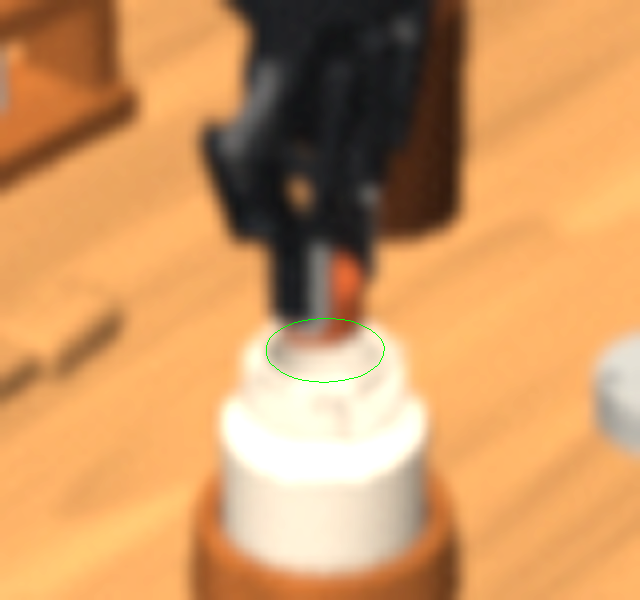

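Request:
servo_tool(
  plan=[
    [255,[0,0,-0.008],0],
    [255,[-0.0005,0,-0.0145],0],
    [255,[-0.0005,0,-0.0145],0],
    [255,[-0.0005,0,-0.0145],0],
    [0,[-0.0005,0,-0.0145],0],
    [0,[-0.0005,0,-0.0145],0],
    [0,[-0.0005,0,-0.0145],0],
    [0,[-0.0005,0,-0.0145],0],
    [0,[-0.0005,0,-0.0145],0],
    [0,[-0.0005,0,0.03],0],
    [0,[-0.01,-0.05,0.06],0],
    [0,[-0.02,-0.1,0.06],0],
    [0,[-0.0307,-0.15,0.06],0],
    [0,[-0.0307,-0.185,0.04],0],
    [0,[-0.0307,-0.185,0.0],0],
    [0,[-0.0307,-0.185,-0.03],0],
    [0,[-0.0307,-0.185,-0.03],0],
    [0,[-0.0307,-0.185,-0.03],0],
  ],
)

```text
clock: 11.0
ee_pos: [0.5197, -0.1877, 0.0725]
ee_rot: [-1.572, -0.002, 0.231]
contact_force: [0.4, -0.7, 1.0]
gripper_width: 0.999
```

```bash
python3 - <<'E'
from h import *
s=snap('side','s7');t=snap('top','t7'); st=status.state();print(st['ee_pos'],st['ee_rot'],st['gripper_width'],st['clock'],st['contact_force'],st['joints'])
a=load('top0')['pixels'].astype(int);b=t['pixels'].astype(int)
for n,(u,v) in dict(mouth=(272,225),puckspot=(192,245)).items(): print(n,a[v-3:v+4,u-3:u+4].mean((0,1)),b[v-3:v+4,u-3:u+4].mean((0,1)))
print('px diff mouth',abs(a-b)[214:236,262:283].sum(2).round().max(1))
# reddish-brown pixels outside the original spot in both
im=[cv2.resize(x[195:255,240:305,::-1].astype(np.uint8),None,fx=6,fy=6,interpolation=cv2.INTER_CUBIC) for x in (a,b)]
cv2.imwrite('pics/c9.png',np.clip(np.hstack(im)*1.4,0,255).astype(np.uint8))
E
```

```text
[ 0.51990755 -0.18754631  0.0727821 ] [-1.5721754  -0.00287608  0.23126872] 1.001922423366582 11.1 [-0.19560811 -0.48002271 -0.40392603] [-6.27212301e-02  3.32843398e-01 -1.26553041e-01  5.43622338e-04
 -1.10824764e+00 -1.27705017e+00]
mouth [127.63265306  73.93877551  36.59183673] [149.63265306 143.55102041 125.02040816]
puckspot [139.12244898  66.28571429  36.87755102] [138.10204082  98.6122449   59.55102041]
px diff mouth [219 121 123 225 224 211 204 198 194 190 193 190 191 190 190 191 195 194
 194 214 288 289]
```

```bash
python3 - <<'E'
from h import *
a=load('side0');b=load('s7')
pa,pb=a['pixels'].astype(int),b['pixels'].astype(int)
J=[.5494,-.0023,.11];u,v=proj(b,J)[0].astype(int);print(u,v)
print(pa[v-5:v+8:2,u].tolist());print(pb[v-5:v+8:2,u].tolist())
P=proj(b,[.5155,.2,.02])[0].astype(int);print('spot',pa[P[1],P[0]],pb[P[1],P[0]])
ref=pa[P[1],P[0]]
for n,p in(('0',pa),('7',pb)):
    m=(abs(p/p.sum(2,keepdims=True)-ref/ref.sum()).sum(2)<.06)&(abs(p.sum(2)-ref.sum())<120)
    k,l,stt,cen=cv2.connectedComponentsWithStats(m.astype(np.uint8)); print(n,[(stt[q][4],cen[q].round().tolist()) for q in range(1,k) if stt[q][4]>15])
d=abs(pa-pb).sum(2)>60; k,l,stt,cen=cv2.connectedComponentsWithStats(d.astype(np.uint8)); print([(stt[q].tolist()) for q in range(1,k) if stt[q][4]>8])
E
```

```text
287 206
[[184, 138, 93], [192, 172, 151], [183, 170, 151], [182, 168, 150], [187, 174, 155], [201, 188, 168], [183, 169, 151]]
[[190, 142, 96], [197, 178, 156], [189, 175, 156], [188, 174, 156], [192, 179, 160], [206, 192, 172], [188, 174, 155]]
spot [164  76  39] [182 128  75]
0 [(np.int32(19), [232.0, 143.0]), (np.int32(24), [195.0, 159.0]), (np.int32(21), [152.0, 177.0]), (np.int32(100), [247.0, 273.0])]
7 [(np.int32(21), [232.0, 143.0]), (np.int32(24), [194.0, 159.0]), (np.int32(21), [152.0, 176.0])]
[[269, 0, 291, 359, 41941], [325, 46, 39, 17, 147], [334, 62, 5, 5, 9], [530, 71, 9, 7, 24], [527, 79, 8, 11, 29], [501, 239, 24, 16, 54], [241, 267, 13, 14, 150], [466, 267, 5, 7, 11], [484, 335, 9, 13, 48]]
```

Request:
servo_tool(
  plan=[
    [0,[-0.001,0,-0.03],0.17],
    [0,[-0.001,0,-0.06],0.34],
    [0,[-0.001,0,-0.06],0.5],
    [0,[-0.001,0,-0.085],0.5],
    [0,[-0.001,0,-0.098],0.5],
    [0,[-0.001,0,-0.098],0.5],
    [0,[-0.001,0,-0.098],0.5],
    [255,[-0.001,0,-0.098],0.5],
    [255,[-0.001,0,-0.098],0.5],
    [255,[-0.001,0,-0.098],0.5],
    [255,[-0.001,0,-0.098],0.5],
  ],
)

```text
clock: 12.48
ee_pos: [0.5186, -0.1876, -0.0254]
ee_rot: [-1.573, -0.001, 0.731]
contact_force: [-0.9, -0.4, 6.3]
gripper_width: 0.753
```

Request:
servo_tool(
  plan=[
    [255,[0,0,0.03],0],
    [255,[0,0,0.09],0],
    [255,[-0.03,-0.04,0.14],0],
    [255,[-0.06,-0.09,0.16],0],
    [255,[-0.09,-0.13,0.17],0],
    [255,[-0.12,-0.16,0.17],0],
    [255,[-0.12,-0.16,0.17],0],
  ],
)

```text
clock: 13.35
ee_pos: [0.3957, -0.349, 0.1436]
ee_rot: [-1.571, -0.0, 0.727]
contact_force: [-0.7, 0.0, -0.8]
gripper_width: 0.75
```

```bash
python3 - <<'E'
from h import *
s=snap('side','s8');t=snap('top','t8'); st=status.state();print(st['ee_pos'],st['ee_rot'],st['gripper_width'],st['clock'],st['contact_force'],st['joints'])
a=load('top0')['pixels'];b=t['pixels']
print(b[222:228,269:276].mean((0,1)))
f=lambda x:cv2.resize(x[203:248,250:296,::-1],None,fx=8,fy=8,interpolation=cv2.INTER_CUBIC)
L=at  # lid bottom vs tips in side
e=st['ee_pos'];o=proj(s,e+[0,0,.03])[0].astype(int)-[27,22]
g=cv2.resize(s['pixels'][o[1]:o[1]+30,o[0]:o[0]+55,::-1],None,fx=7,fy=7,interpolation=cv2.INTER_CUBIC)
R=cv2.resize(load('side0')['pixels'][190:235,262:312,::-1],None,fx=8,fy=8,interpolation=cv2.INTER_CUBIC)
r1=np.hstack([f(a),f(b)]); r1=cv2.resize(r1,(800,390))
g=cv2.resize(g,(385,210)); R=cv2.resize(R,(233,210)); pad=np.zeros((210,800-385-233,3),np.uint8)
cv2.imwrite('pics/c10.png',np.clip(np.vstack([r1,np.hstack([g,R,pad])])*1.3,0,255).astype(np.uint8))
E
```

```text
[ 0.39742992 -0.34753577  0.14318406] [-1.57106894e+00 -4.08981718e-04  7.29656403e-01] 0.7493705912461701 13.45 [ 0.16444998 -0.30842216 -0.95392764] [-4.21936117e-01  2.37858217e-01 -6.91239318e-02 -2.75520288e-04
 -1.26339871e+00 -4.19120550e-01]
[133.28571429  67.33333333  35.9047619 ]
```

View pics/c10.png

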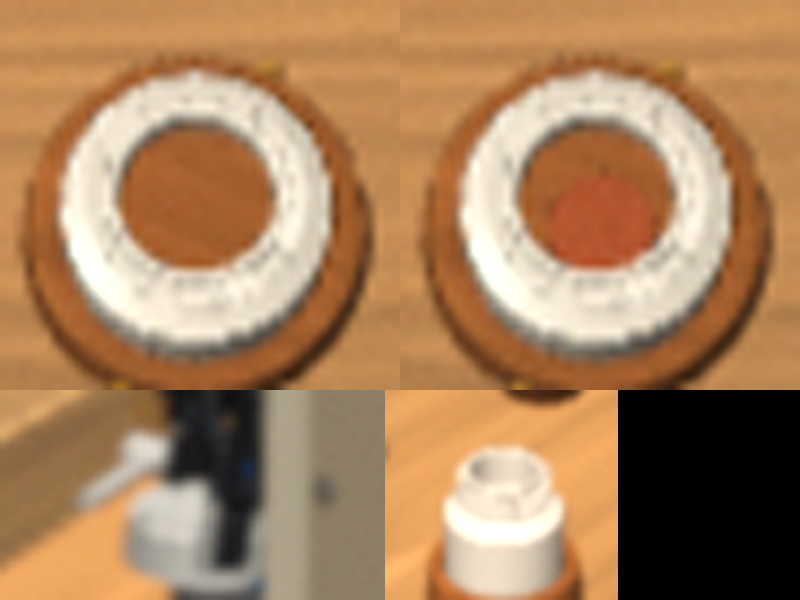

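Request:
servo_tool(
  plan=[
    [255,[0.152,0.345,0],0],
    [255,[0.152,0.345,0],0],
    [255,[0.152,0.345,0],0],
    [255,[0.152,0.345,0],0],
    [255,[0.152,0.345,0],0],
    [255,[0.152,0.345,0],0],
    [255,[0.152,0.345,0],0],
    [255,[0.152,0.345,0],0],
    [255,[0.152,0.345,0],0],
    [255,[0.152,0.345,-0.03],0],
    [255,[0.152,0.345,-0.045],0],
    [255,[0.152,0.345,-0.045],0],
    [255,[0.152,0.345,-0.045],0],
    [255,[0.152,0.345,-0.045],0],
  ],
)

```text
clock: 15.2
ee_pos: [0.5503, -0.0024, 0.099]
ee_rot: [-1.572, -0.002, 0.731]
contact_force: [0.2, 0.8, -0.8]
gripper_width: 0.753
```

```bash
cat > q.py <<'E'
from h import *
eyes.camera('side');st=status.state();print(st['clock'],'pos',(1000*st['ee_pos']).round(1),'yaw',np.degrees(st['ee_rot'][2]).round(2),'F',st['contact_force'].round(1),'M',st['torque'].round(2),'w',round(st['gripper_width'],3),'j6',st['joints'][5].round(2))
E
python3 q.py
```

```text
15.25 pos [550.2  -2.4  98.9] yaw 41.87 F [ 0.1 -0.1  0.1] M [-0.05  0.05 -0.02] w 0.749 j6 -1.12
```

Request:
servo_tool(
  plan=[
    [255,[-0.0008,0,-0.006],0],
    [255,[-0.0008,0,-0.012],0],
    [255,[-0.0008,0,-0.016],0],
    [255,[-0.0008,0,-0.018],0],
    [255,[-0.0008,0,-0.02],0],
    [255,[-0.0008,0,-0.02],0],
  ],
)

```text
clock: 16.0
ee_pos: [0.5492, -0.0024, 0.0782]
ee_rot: [-1.571, -0.001, 0.731]
contact_force: [-0.8, 0.6, -0.8]
gripper_width: 0.747
```

```bash
python3 q.py
```

```text
16.05 pos [549.1  -2.4  78.2] yaw 41.87 F [0.3 0.1 0.2] M [ 0.04 -0.17 -0.06] w 0.747 j6 -1.12
```

Request:
servo_tool(
  plan=[
    [255,[0,0,-0.001],0],
    [255,[0,0,-0.002],0],
    [255,[0,0,-0.003],0],
    [255,[0,0,-0.003],0],
  ],
)

```text
clock: 16.55
ee_pos: [0.5498, -0.0024, 0.0768]
ee_rot: [-1.573, -0.002, 0.731]
contact_force: [-1.1, 0.4, 9.3]
gripper_width: 0.748
```

```bash
python3 q.py
```

```text
16.6 pos [549.8  -2.4  76.7] yaw 41.86 F [-2.2  0.2  9. ] M [ 0.22  0.67 -0.36] w 0.748 j6 -1.12
```

Request:
servo_tool(
  plan=[
    [255,[0,0,-0.001],0.07],
    [255,[0,0,-0.001],0.14],
    [255,[0,0,-0.001],0.21],
    [255,[0,0,-0.001],0.28],
    [255,[0,0,-0.001],0.35],
    [255,[0,0,-0.001],0.35],
  ],
)

```text
clock: 17.35
ee_pos: [0.5491, -0.0023, 0.0742]
ee_rot: [-1.571, -0.0, 1.08]
contact_force: [0.4, 0.1, 2.1]
gripper_width: 0.747
```

```bash
python3 q.py
```

```text
17.4 pos [549.2  -2.3  74.2] yaw 61.85 F [1.  0.5 1.5] M [ 0.27 -0.1  -0.01] w 0.748 j6 -0.77
```

Request:
servo_tool(
  plan=[
    [255,[0,0,-0.001],0],
    [255,[0,0,-0.002],0],
    [255,[0,0,-0.003],0],
    [255,[0,0,-0.003],0],
  ],
)

```text
clock: 17.9
ee_pos: [0.5494, -0.0024, 0.0738]
ee_rot: [-1.573, -0.001, 1.081]
contact_force: [-5.8, 2.8, 18.2]
gripper_width: 0.749
```

```bash
python3 q.py
```

```text
17.95 pos [549.4  -2.4  73.8] yaw 61.91 F [-6.1  2.  17.1] M [0.86 2.37 0.  ] w 0.753 j6 -0.77
```

Request:
servo_tool(
  plan=[
    [255,[0,0,0.001],0.07],
    [255,[0,0,0.001],0.14],
    [255,[0,0,0.001],0.21],
    [255,[0,0,0.001],0.28],
    [255,[0,0,0.001],0.35],
    [255,[0,0,0.001],0.35],
  ],
)

```text
clock: 18.7
ee_pos: [0.5513, -0.0018, 0.0751]
ee_rot: [-1.577, -0.002, 1.432]
contact_force: [-1.5, 2.4, 14.4]
gripper_width: 0.75
```

```bash
python3 q.py
```

```text
18.75 pos [551.3  -1.8  75.2] yaw 82.0 F [-1.8  3.7 14.4] M [1.04 0.69 0.14] w 0.752 j6 -0.42
```

Request:
servo_tool(
  plan=[
    [255,[0,0,0],0.07],
    [255,[0,0,0],0.14],
    [255,[0,0,0],0.21],
    [255,[0,0,0],0.28],
    [255,[0,0,0],0.28],
  ],
)

```text
clock: 19.38
ee_pos: [0.5514, -0.0016, 0.076]
ee_rot: [-1.578, 0.0, 1.712]
contact_force: [-3.7, 3.6, 20.3]
gripper_width: 0.748
```

```bash
python3 q.py
```

```text
19.425 pos [551.4  -1.7  76. ] yaw 98.06 F [-3.7  3.8 20.2] M [1.37 1.53 0.06] w 0.75 j6 -0.14
```

Request:
servo_tool(
  plan=[
    [255,[0,0,0.0015],0.06],
    [255,[0,0,0.0015],0.12],
    [255,[0,0,0.0015],0.18],
    [255,[0,0,0.0015],0.24],
    [255,[0,0,0.0015],0.24],
  ],
)

```text
clock: 20.05
ee_pos: [0.5513, -0.0017, 0.0769]
ee_rot: [-1.577, 0.002, 1.952]
contact_force: [-1.6, 3.7, 16.2]
gripper_width: 0.744
```

```bash
python3 q.py
```

```text
20.1 pos [551.4  -1.7  76.9] yaw 111.8 F [-2.1  3.4 16. ] M [1.17 0.87 0.08] w 0.747 j6 0.1
```

Request:
servo_tool(
  plan=[
    [255,[0,0,0],0.05],
    [255,[0,0,0],0.1],
    [255,[0,0,0],0.15],
    [255,[0,0,0],0.2],
    [255,[0,0,0],0.2],
  ],
)

```text
clock: 20.72
ee_pos: [0.5493, -0.0023, 0.0734]
ee_rot: [-1.572, 0.0, 2.15]
contact_force: [2.1, 0.7, -0.9]
gripper_width: 0.75
```

```bash
python3 q.py
```

```text
20.775 pos [549.3  -2.2  73.4] yaw 123.14 F [ 2.4  0.4 -0.7] M [ 0.16 -0.98  0.  ] w 0.752 j6 0.3
```

Request:
servo_tool(
  plan=[
    [255,[0,0,-0.0015],0],
    [255,[0,0,-0.003],0],
    [255,[0,0,-0.0045],0],
    [255,[0,0,-0.0045],0],
  ],
)

```text
clock: 21.28
ee_pos: [0.5493, -0.0023, 0.0694]
ee_rot: [-1.572, 0.001, 2.151]
contact_force: [3.4, 1.4, 2.6]
gripper_width: 0.746
```

```bash
python3 q.py
```

```text
21.325 pos [549.3  -2.3  69.4] yaw 123.23 F [3.5 1.5 3.8] M [ 0.47 -0.92  0.  ] w 0.75 j6 0.3
```

Request:
servo_tool(
  plan=[
    [255,[0,0,0.0005],-0.1],
    [255,[0,0,0.0005],-0.2],
    [255,[0,0,0.0],-0.3],
    [255,[0,0,-0.0005],-0.4],
    [255,[0,0,-0.0008],-0.5],
    [255,[0,0,-0.0012],-0.6],
    [255,[0,0,-0.0012],-0.6],
  ],
)

```text
clock: 22.2
ee_pos: [0.5492, -0.0023, 0.0679]
ee_rot: [-1.572, -0.0, 1.552]
contact_force: [3.7, 0.8, 2.1]
gripper_width: 0.75
```

```bash
python3 q.py
```

```text
22.25 pos [549.2  -2.3  67.9] yaw 88.96 F [4.3 1.6 2.6] M [ 0.57 -1.26 -0.08] w 0.748 j6 -0.3
```

Request:
servo_tool(
  plan=[
    [255,[0,0,-0.0003],-0.1],
    [255,[0,0,-0.0007],-0.2],
    [255,[0,0,-0.0011],-0.3],
    [255,[0,0,-0.0015],-0.4],
    [255,[0,0,-0.0018],-0.47],
    [255,[0,0,-0.0018],-0.47],
  ],
)

```text
clock: 23.0
ee_pos: [0.5491, -0.0023, 0.0662]
ee_rot: [-1.571, -0.001, 1.083]
contact_force: [3.1, 0.8, 2.0]
gripper_width: 0.746
```

```bash
python3 q.py
```

```text
23.05 pos [549.1  -2.3  66.2] yaw 62.07 F [2.7 1.7 2.8] M [ 0.86 -1.06 -0.09] w 0.748 j6 -0.77
```

Request:
servo_tool(
  plan=[
    [255,[0,0,-0.0003],-0.06],
    [255,[0,0,-0.0006],-0.12],
    [255,[0,0,-0.0008],-0.17],
    [255,[0,0,-0.0008],-0.17],
  ],
)

```text
clock: 23.55
ee_pos: [0.5494, -0.0025, 0.0659]
ee_rot: [-1.572, -0.0, 0.915]
contact_force: [3.0, 1.5, 4.8]
gripper_width: 0.747
```

```bash
python3 q.py
```

```text
23.6 pos [549.4  -2.5  65.8] yaw 52.44 F [3.2 2.4 6. ] M [ 0.67 -0.94  0.99] w 0.75 j6 -0.94
```

Request:
servo_tool(
  plan=[
    [255,[0,0,0.0],-0.03],
    [255,[0,0,0.0],-0.05],
    [255,[0,0,0.0],-0.05],
  ],
)

```text
clock: 23.98
ee_pos: [0.5486, -0.0034, 0.0658]
ee_rot: [-1.572, 0.002, 0.866]
contact_force: [0.4, -0.1, 7.7]
gripper_width: 0.749
```

```bash
python3 q.py
```

```text
24.025 pos [548.6  -3.4  65.8] yaw 49.62 F [ 1.2 -0.5  6.6] M [-0.22 -0.19  1.63] w 0.748 j6 -0.99
```

Request:
servo_tool(
  plan=[
    [0,[0,0,0],0],
    [0,[0,0,0],0],
    [0,[0,0,0],0],
    [0,[0,0,0],0],
    [0,[0,0,0.02],0],
    [0,[0,0,0.06],0],
    [0,[0,0,0.1],0],
    [0,[-0.04,-0.05,0.12],0],
    [0,[-0.08,-0.1,0.12],0],
    [0,[-0.12,-0.15,0.12],0],
    [0,[-0.15,-0.2,0.12],0],
    [0,[-0.15,-0.26,0.12],0],
    [0,[-0.15,-0.32,0.12],0],
    [0,[-0.15,-0.35,0.12],0],
    [0,[-0.15,-0.35,0.12],0],
  ],
)

```text
clock: 25.9
ee_pos: [0.3982, -0.354, 0.1843]
ee_rot: [-1.569, 0.0, 0.858]
contact_force: [0.2, 0.1, -0.5]
gripper_width: 1.0
```

```bash
python3 - <<'E'
from h import *
s=snap('side','s9');t=snap('top','t9'); st=status.state();print(st['ee_pos'],st['clock'],st['contact_force'],st['gripper_width'])
th=np.linspace(0,6.283,60);z=.113
def crop(c,ov):
    o=proj(c,[.5494,-.0023,.11])[0].astype(int)-[24,24]
    im=cv2.resize(c['pixels'][o[1]:o[1]+48,o[0]:o[0]+48,::-1],None,fx=8,fy=8,interpolation=cv2.INTER_CUBIC)
    if ov:
        p=(proj(c,np.c_[.5494+.033*np.cos(th),-.0023+.033*np.sin(th),0*th+z])-o+.5)*8
        cv2.polylines(im,[p.astype(np.int32)],True,(0,255,0),1)
        for k in range(4):
            a=np.radians(65+90*k); q=(proj(c,[.5494+.028*np.cos(a),-.0023+.028*np.sin(a),z])[0]-o+.5)*8
            cv2.circle(im,tuple(q.astype(int).tolist()),8,(0,0,255),1)
    return im
cv2.imwrite('pics/c11.png',np.hstack([crop(t,1),crop(s,1)]))
# other objects unchanged in top?
d=(abs(load('top0')['pixels'].astype(int)-t['pixels']).sum(2)>70).astype(np.uint8)
k,l,q,_=cv2.connectedComponentsWithStats(d);print([x.tolist() for x in q[1:] if x[4]>8])
E
```

```text
[ 0.39859789 -0.3521464   0.18489241] 26.0 [-0.48126888  0.37130972 -0.28767429] 1.0033137876549787
[[337, 190, 223, 230, 25345], [258, 211, 28, 30, 513], [332, 228, 26, 26, 536], [188, 239, 12, 13, 46], [547, 296, 7, 6, 28], [216, 393, 88, 27, 1341], [539, 406, 21, 14, 186]]
```

View pics/c11.png

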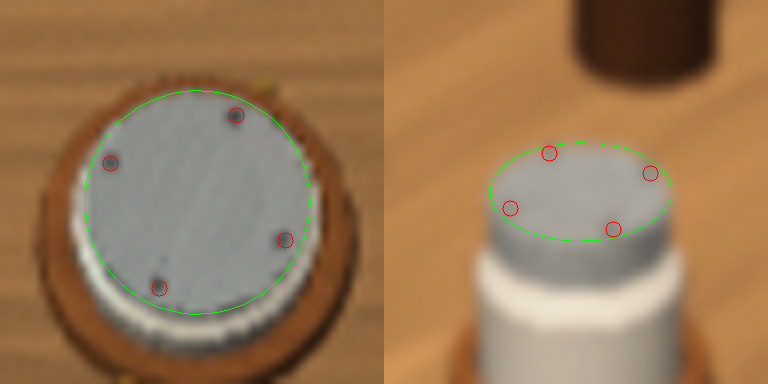

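```bash
python3 -c "
from plant import close_job; print(close_job())"
```

```text
the job is handed in; nothing more can be done
None
```

The wax cake is in the jar, and the jar is closed with its own lid, tightened to the stop and let go. I handed the job in at about 26 s of the 58 s limit.

- **Wax:** an overhead picture taken before closing showed the cake lying inside the jar.
- **Thread:** I turned the lid anticlockwise about 80° in all, until it dropped to 4.2 mm below rim level (4 mm expected). I then turned it about 70° clockwise, and it sank to 7.8 mm below (8 mm expected). The turning moment jumped from about 0 to 1.0 N m there, and 1.6 N m more effort brought no further descent. The gripper slipped about 3° on the lid in that last push.
- **Last pictures:** the lid sits level and centred. All four pips are where I expected them from the wrist angle at the stop. The jar's own thread angle was never read from a picture, so tightness rests on the height, the moment and the drop angle.
- **Bench:** outside the arm's area, the last top picture differed from the first only at the jar and where the lid and the wax had stood. The arm covered the right-hand part of that picture. The gripper was open and clear, with no contact force.

**What disagreed:** both cameras showed the fingertips about 26 mm higher than the reported tool position. My first close on the wax shut on nothing because of this. I worked from the camera-based height after that.

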